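Sort out the loose-capped bottles

ROBOT

A 7-joint arm with a two-finger parallel gripper is mounted at the origin on the work surface. World frame = base frame: x ahead of the robot, y to its left, z up, the work surface at z = 0. Lengths are in m, angles in degrees, forces in N, time in s.
With the tool pointing down it reaches from about 0.425 to 0.875 m from the base axis. Payload 4.7 kg.
Tool frame: the origin (TCP) lies at the very end of the fingers, on their centre line; the grasp point (between the pads) lies 19 mm behind it (pinch_z is the distance from the TCP to the grasp point, in m); z points along the fingers, y is the direction in which the jaws open and shut (so a half turn about z gives the same grasp; the last joint's range is limited). The gripper opens to 87 mm and grips with 3 to 60 N. Pads are 19 mm wide; open, the fingers measure 117 mm over their backs; the gripper's body (75 mm by 190 mm) begins 51 mm behind the grasp point.
Start: joints at [-64.051, 18.392, -4.016, 83.108, 1.295, 78.541, -3.26], TCP at [0.276, 0.588, 0.223] pointing down, gripper open.
Joint ranges: [-163.93, 163.93], [-17.29, 119.83], [-79.2, 71.16], [3.27, 140.29], [-89.18, 269.18], [5.43, 117.66], [-154.24, 154.24]. Speed limits (degrees/s): [147.25, 147.25, 180, 180, 180, 180, 180].

INTERFACE

Orientations are given as [roll, pitch, yaw] about the fixed x, y, z axes, in that order (R = Rz(yaw) Ry(pitch) Rx(roll)).
In Python, from cell import get_obs, read_camera, camera_params, sign_off, pinch_z gives the robot as it stands.
- The arm moves only by the shell command python3 -m handwheel 'ROWS' [FORCE]. ROWS is JSON, a list of rows, each a list of 5 numbers: the finger opening in m, from 0 to 0.087, then the shift along the tool's x, y, z in m, then the turn about the tool's z in rad. In form: [[jaw, tx, ty, tz, twist], ...]. A call has 1 to 20 rows; each row is the pose to reach, as a shift and turn from the pose commanded when the call began, along the tool's axes at that moment; what a row does not reach only later rows make up. A row lasts 1/10 s, in which the tool goes at most 50 mm and 8.59 degrees, less where a joint would pass 70% of its speed; a pose out of reach is approached as far as the arm can. A call with a gripper value outside its range is refused whole. The fingers move at their own pace and stop on an object; FORCE is the grip in N (left out, the last holds). Time passes only in rows, so rows that repeat a pose let the fingers close. It gives the time, the measured TCP pose, the force and the opening at its end, in the units of the state.
- get_obs(): the state, without advancing time (a new reading comes with each control period).
- read_camera(name): name is "scene" or "top"; returns the picture (480x640x3 uint8, blue, green, red); there is no depth.
- camera_params(name): a dict with "camera_matrix" (3x3 intrinsics, pixels), "R" (3x3) and "t" (3): a world point X has camera coordinates R X + t. Camera axes: x right, y down, z forward; pixel columns grow to the right and rows downward; lengths in m; the calibration is good to about 2 mm. A picture is of the moment at which its call begins. camera_params takes no time and is no camera call.
- sign_off(): hands the job in, once; it reports no verdict.
The state is a dict: "time_s": time; "qpos": joint angles; "joint_velocities": joint speeds; "effort": joint torques, N m; "tool_pos": TCP position; "tool_rot": TCP orientation; "force": force on the tool from outside, world axes, zero at the start; "wrist_torque": the same for the moment, N m; "grip_width": finger opening in m.
Only numpy, scipy, OpenCV 4.12 (cv2) and the standard library are available. Lean on these libraries where they do the work, as an engineer would, in place of code of your own. Each camera call takes 0.05 s, during which the arm holds its last target.

TASK

Some of the four bottles in the rack have been left with loose caps: find them by giving each cap a gentle test twist, without forcing the tight ones. Lift every bottle whose cap turns out of the rack by its body, never by its cap, and set it down upright in the steel spill tray; leave the bottles whose caps hold standing in their places, and do not disturb the other things on the bench.

Things in the scene. Friction and masses are not known exactly. Their poses are not given: they have to be found in the camera images.
- rack: Grey plastic four-place bottle rack, fixed to the bench: 176 x 176 mm base plate 4 mm thick, and a 6 mm thick upper plate, its top 24 mm above the bench, with four 53 mm square holes in a 2 x 2 pattern, 84 mm between centres both ways. Origin: centre of the underside, on the bench; x and y run parallel to the rack's edges and the sides of its holes, z up.
- nest1 (a point): Centre of the rack's hole at its -x, +y corner, on the floor 4 mm above the bench where a bottle's underside rests; axes as the rack's. A bottle stands in each nest, all alike: milky plastic, square body 50 x 50 x 70 mm, sides parallel to the hole's, round shoulder, 31 mm neck, eight-sided grey screw cap, 38 mm across flats, 22 mm high, its underside 81 mm and top 103 mm above this point.
- nest2 (a point): The same for the hole at the -x, -y corner. At the start four of the cap's flats are parallel to the bottle's sides, and a small nub on its top points to the rack's -x side. A bottle with its cap weighs 0.13 to 0.23 kg and stands loose with 1.5 mm of play on each side: it can turn about 4 degrees (0.06 rad) in its hole, either way, before the hole stops it.
- nest3 (a point): The same for the hole at the +x, +y corner. Some caps are loose and the others tight, differently placed each time; it cannot be seen. A loose cap turns at about 0.05 N m, at least 60 degrees either way from its start, and stays where it is left. The bottles and caps have no entry of their own here: find them by the nests.
- nest4 (a point): The same for the hole at the +x, -y corner. A tight cap holds against 1.2 N m. Once its bottle has met the hole's side, fingers closed on the cap with 15 to 22 N are felt to be held back with 0.2 to 0.7 N m, unsteadily, while they work round the corners of its flats; a full-force grip (50 N or more) can force a tight cap.
- tray: Shallow stainless-steel spill tray, fixed to the bench, empty at the start: 170 mm along its x, 200 mm along its y, 18 mm high, 3 mm floor and walls. Origin: centre of the underside, on the bench. Big enough for four bottles standing upright.
- tube_rack: Bystander: white rack of capped sample tubes, 60 x 170 mm, 84 mm high, loose on the bench. Origin: centre of the underside.
- beaker: Bystander: glass beaker, 68 mm across, 90 mm high, loose on the bench. Origin: centre of the underside.
- timer: Bystander: small white bench timer, 60 x 70 mm, 18 mm high, lying loose on the bench. Origin: centre of the underside.

How it is judged (in metres and radians):
On the way:
1. the cap of a loose-capped bottle is turned by at least 6 degrees on its bottle by a test twist (((value of joint loose_1_cap above 0.1 rad or value of joint loose_1_cap below -0.1 rad) or (value of joint loose_2_cap above 0.1 rad or value of joint loose_2_cap below -0.1 rad))), for 0.05 s.
At the end, for the whole second after the job is handed in: Every bottle whose cap turns stands upright (within 7 degrees) and still on the floor of the spill tray, wholly inside it; every bottle whose cap holds still stands upright in its place in the rack, within 12 mm of where it was (x of loose_1 in the frame of tray between -0.062 and 0.062 m and y of loose_1 in the frame of tray between -0.077 and 0.077 m and z of each of loose_1, loose_2 in the frame of tray below 0.01 m and angle between each of loose_1, loose_2, tight_1, tight_2's own z axis and vertical below 0.12 rad and linear speed of each of loose_1, loose_2, tight_1, tight_2 below 0.02 m/s and x of loose_2 in the frame of tray between -0.062 and 0.062 m and y of loose_2 in the frame of tray between -0.077 and 0.077 m and distance of each of tight_1, tight_2 from where it was at the start of the episode below 0.012 m); the robot touches nothing.
It fails at once if a tight cap is forced (turned more than about 10 degrees on its bottle), or a tight bottle is lifted out of its nest ((value of joint tight_1_cap above 0.17 rad or value of joint tight_1_cap below -0.17 rad) or (value of joint tight_2_cap above 0.17 rad or value of joint tight_2_cap below -0.17 rad) or z of any of tight_1, tight_2 in the frame of rack above 0.03 m).
It fails at once if a loose-capped bottle is carried by its cap ((height (world z) of loose_1 above 0.02 m and contact force between the fingers and loose_1_cap above 0.5 N) or (height (world z) of loose_2 above 0.02 m and contact force between the fingers and loose_2_cap above 0.5 N)).
It fails at once if a loose-capped bottle is tipped more than 30 degrees (angle between any of loose_1, loose_2's own z axis and vertical above 0.52 rad).
It fails at once if a bottle is let go more than 20 mm above the tray's floor ((z of loose_1 in the frame of tray above 0.023 m and contact force between the fingers and loose_1 below 0.05 N and x of loose_1 in the frame of tray between -0.1 and 0.1 m and y of loose_1 in the frame of tray between -0.115 and 0.115 m) or (z of loose_2 in the frame of tray above 0.023 m and contact force between the fingers and loose_2 below 0.05 N and x of loose_2 in the frame of tray between -0.1 and 0.1 m and y of loose_2 in the frame of tray between -0.115 and 0.115 m)).
It fails at once if the tube rack, the beaker or the timer is moved more than 25 mm or tipped (distance of any of tube_rack, beaker, timer from where it was at the start of the episode above 0.025 m or angle between any of tube_rack, beaker, timer's own z axis and vertical above 0.3 rad).
It also fails if it takes over 72 s, if anything falls off the work surface, if the arm or the gripper's body presses on something with over 40 N, if the wrist force passes 120 N, or if a joint passes its speed limit or range.

## Working session

There is one attempt and no reset: what is moved stays moved. The work goes in short steps, Python scripts to look and compute and a shell command to move; the robot and the scene stay as the last step left them, time stands still between calls to the robot, and variables do not carry over. Pictures are saved under pics/ and viewed, and the job is handed in when it is done.

```bash
mkdir -p pics; ls; python3 - <<'E'
from cell import *
import cv2,json
print(get_obs(),pinch_z)
for n in("scene","top"):
    cv2.imwrite(f"pics/{n}0.png",read_camera(n)); print(n,camera_params(n))
E
```

```text
pics
{'time_s': 0.0, 'qpos': array([-64.05062554,  18.43773532,  -4.01615957,  83.17326544,
         1.29524999,  78.53981471,  -3.2595587 ]), 'joint_velocities': array([ 0.0869972 ,  0.03026166,  0.03281719,  0.03312953, -0.02375536,
       -0.02247039,  0.01404205]), 'effort': array([-7.92085621e-05, -4.91299760e+01, -4.03940929e-01, -3.12528670e+01,
       -6.38210122e-02,  4.38462349e-02,  1.83838997e-04]), 'tool_pos': array([0.2759698 , 0.58791696, 0.22149094]), 'tool_rot': array([-1.79894440e+02,  5.68614740e-03,  1.54861431e+02]), 'force': array([ 0.13422342, -0.38551664, -0.062007  ]), 'wrist_torque': array([0.02753975, 0.02555271, 0.03208406]), 'grip_width': 0.08682889497636508} 0.0187
scene {'camera_matrix': array([[549.64720833,   0.        , 317.12810401],
       [  0.        , 549.64720833, 234.69281954],
       [  0.        ,   0.        ,   1.        ]]), 'R': array([[ 0.68509814,  0.72844915,  0.00154024],
       [ 0.50132715, -0.46995635, -0.72650679],
       [-0.52849941,  0.49850062, -0.68715756]]), 't': array([-0.39547754, -0.23298344,  1.8606859 ])}
top {'camera_matrix': array([[614.83297381,   0.        , 321.09307197],
       [  0.        , 614.83297381, 234.35622814],
       [  0.        ,   0.        ,   1.        ]]), 'R': array([[-0.01812709, -0.99982151,  0.00532501],
       [-0.99044337,  0.01722826, -0.13683973],
       [ 0.13672357, -0.00775463, -0.99057889]]), 't': array([-0.00805253,  0.51678472,  1.49144497])}
```

View pics/scene0.png

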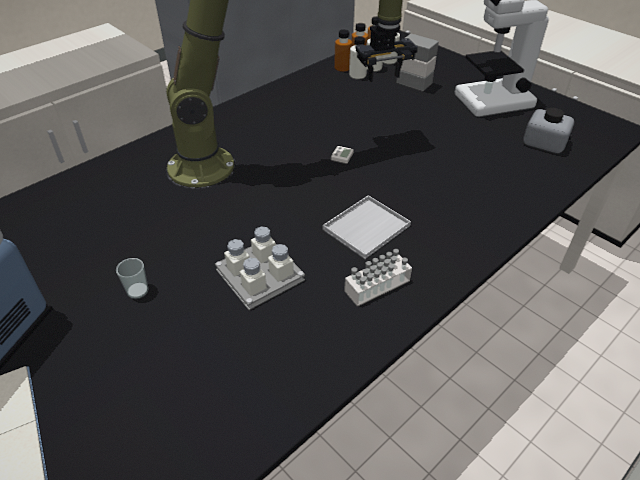

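View pics/top0.png

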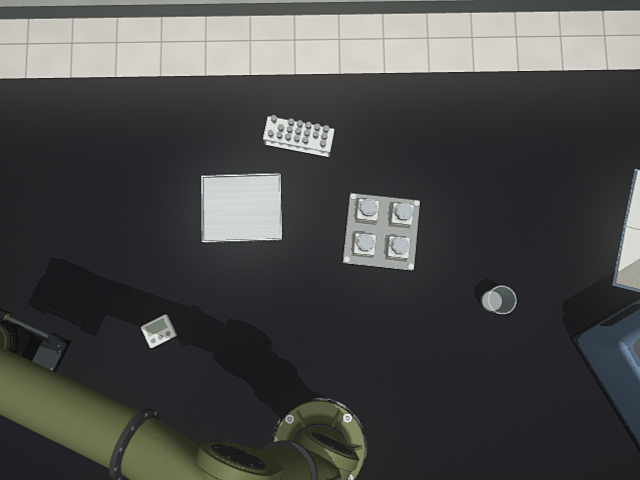

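The scene view shows the rack near (260,275), the tray near (367,225) and the tube rack near (380,280). In the top view the rack is centred near (382,231), the tray near (242,208) and the tube rack near (299,136). The beaker is near (498,299) and the timer near (158,331). I'll zoom in to get corner pixels.

```bash
python3 - <<'E'
import cv2
a=cv2.imread("pics/top0.png")
cv2.imwrite("pics/top0_rack.png",cv2.resize(a[185:280,330:435],None,fx=6,fy=6,interpolation=cv2.INTER_CUBIC))
cv2.imwrite("pics/top0_tray.png",cv2.resize(a[105:255,190:345],None,fx=4,fy=4,interpolation=cv2.INTER_CUBIC))
a=cv2.imread("pics/scene0.png")
cv2.imwrite("pics/scene0_rack.png",cv2.resize(a[190:310,205:420],None,fx=3.5,fy=3.5,interpolation=cv2.INTER_CUBIC))
E
```

```text
(no output)
```

View pics/top0_rack.png

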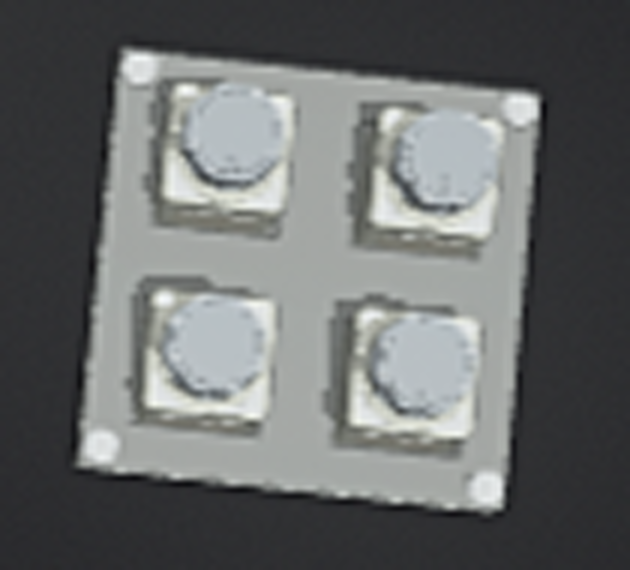

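View pics/top0_tray.png

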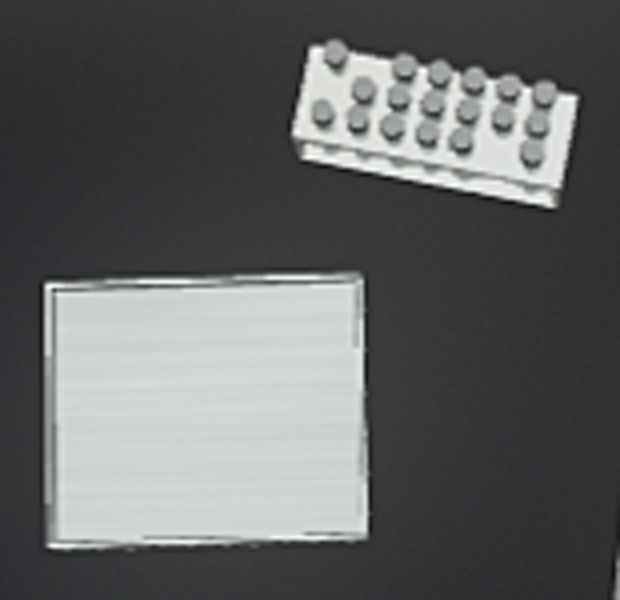

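View pics/scene0_rack.png

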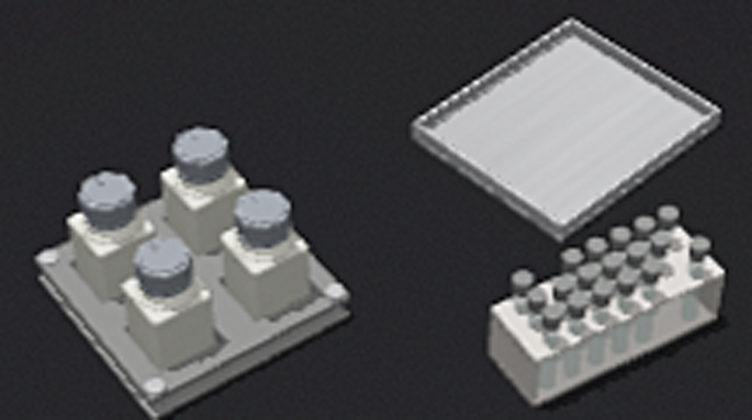

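```bash
cat > h.py <<'E'
import numpy as np, cv2
from scipy.optimize import least_squares
from cell import *
def proj(n,X):
    p=camera_params(n); c=np.atleast_2d(X)@p["R"].T+p["t"]; u=c@p["camera_matrix"].T
    return u[:,:2]/u[:,2:]
def ray(n,uv,z):
    p=camera_params(n); d=p["R"].T@np.linalg.inv(p["camera_matrix"])@np.array([uv[0],uv[1],1.]); C=-p["R"].T@p["t"]
    return C+d*(z-C[2])/d[2]
def tf(p,L):
    c,s=np.cos(p[2]),np.sin(p[2]); L=np.array(L,float)
    return np.c_[p[0]+c*L[:,0]-s*L[:,1],p[1]+s*L[:,0]+c*L[:,1],L[:,2]]
def fit(obs,p0):
    f=lambda p:np.concatenate([(proj(n,tf(p,L))-np.array(uv)).ravel() for n,L,uv in obs])
    return least_squares(f,p0,loss='soft_l1')
E
python3 - <<'E'
from h import *
cr=lambda pts,s,o:[( (u+.5)/s-.5+o[0],(v+.5)/s-.5+o[1]) for u,v in pts]
tr=cr([(122,47),(542,93),(502,513),(78,467)],6,(330,185))
tc=cr([(232,133),(447,158),(424,366),(214,344)],6,(330,185))
tt=cr([(45,283),(362,272),(368,538),(47,549)],4,(190,105))
sc=cr([(201,142),(263,203),(163,253),(107,185)],3.5,(205,190))
st=cr([(572,18),(720,110),(562,228),(412,125)],3.5,(205,190))
tb=cr([(310,45),(578,96),(560,186),(293,136)],4,(190,105))
sr=cr([(38,257),(350,297)],3.5,(205,190))
for n,p,z in(("top",tr,.024),("top",tc,.107),("top",tt,.018),("scene",sc,.107),("scene",st,.018),("top",tb,.07)):
    print(n,np.array([ray(n,q,z) for q in p]).round(4).tolist())
h=.088;Lr=[(h,h,.024),(h,-h,.024),(-h,-h,.024),(-h,h,.024)]
g=.042;Lc=[(g,g,.107),(g,-g,.107),(-g,-g,.107),(-g,g,.107)]
Lt=[(.085,.1,.018),(.085,-.1,.018),(-.085,-.1,.018),(-.085,.1,.018)]
for nm,o,p0 in(("rack top",[("top",Lr,tr)],(.6,-.1,0)),("caps top",[("top",Lc,tc)],(.6,-.1,0)),
 ("caps both",[("top",Lc,tc),("scene",[Lc[0],Lc[1],Lc[2],Lc[3]],sc)],(.6,-.1,0)),("caps scene",[("scene",Lc,sc)],(.6,-.1,0)),
 ("tray top",[("top",Lt,tt)],(.6,.2,0)),("tray both",[("top",Lt,tt),("scene",[Lt[0],Lt[1],Lt[2],Lt[3]],st)],(.6,.2,0))):
    r=fit(o,p0); print(nm,r.x.round(4),np.degrees(r.x[2]).round(2),'cost',round(r.cost,2),r.fun.round(1))
E
```

```text
top [[0.6239, -0.0921, 0.024], [0.6011, -0.2683, 0.024], [0.4246, -0.2446, 0.024], [0.4468, -0.0695, 0.024]]
top [[0.5711, -0.1302, 0.107], [0.5596, -0.2152, 0.107], [0.4767, -0.2031, 0.107], [0.4868, -0.1207, 0.107]]
top [[0.6757, 0.2856, 0.018], [0.6795, 0.0841, 0.018], [0.5086, 0.0819, 0.018], [0.5052, 0.2829, 0.018]]
scene [[0.4862, -0.117, 0.107], [0.5692, -0.1254, 0.107], [0.5589, -0.2112, 0.107], [0.4749, -0.198, 0.107]]
scene [[0.5079, 0.2842, 0.018], [0.6778, 0.2855, 0.018], [0.6822, 0.0851, 0.018], [0.5127, 0.0818, 0.018]]
top [[0.8122, 0.1121, 0.07], [0.7766, -0.0542, 0.07], [0.7192, -0.0418, 0.07], [0.7539, 0.123, 0.07]]
rack top [ 0.524  -0.1686 -0.1287] -7.37 cost 0.53 [ 0.2  0.5 -0.4  0.4 -0.  -0.4  0.2 -0.5]
caps top [ 0.5236 -0.1673 -0.1287] -7.37 cost 0.21 [ 0.4  0.2 -0.4 -0.1  0.2  0.1 -0.2 -0.2]
caps both [ 0.5235 -0.1671 -0.0987] -5.66 cost 144.28 [ -0.3   0.7  -0.9  -0.6   0.7  -0.4   0.2   0.4  16.6  18.2 -28.6  15.1
 -17.5 -17.7  25.5 -11.6]
caps scene [ 0.5223 -0.1629  1.4416] 82.6 cost 0.32 [ 0.3 -0.2 -0.3  0.3  0.3 -0.3 -0.3  0.3]
tray top [0.5922 0.1836 0.0165] 0.95 cost 0.19 [ 0.2  0.1 -0.4  0.2 -0.2 -0.1  0.3 -0.2]
tray both [0.5922 0.1839 0.035 ] 2.01 cost 286.85 [ -0.5   0.8  -1.1  -0.4   0.3  -0.8   0.8   0.6  41.5  25.4 -45.1  33.1
 -43.5 -29.6  44.  -30.7]
```

The two cameras agree to about 4 mm on the rack, at roughly (0.5235, -0.1665) with yaw -7.4°. The tray is at (0.593, 0.184) with yaw about 1°. Next I need a helper that turns world targets into tool-frame shifts.

```bash
cat >> h.py <<'E'
from scipy.spatial.transform import Rotation as Ro
RACK=(.5235,-.1665,np.radians(-7.4)); TRAY=(.593,.184,np.radians(1.0))
G=.042
NEST={k:tf(RACK,[(a*G,b*G,.004)])[0] for k,(a,b) in {1:(-1,1),2:(-1,-1),3:(1,1),4:(1,-1)}.items()}
def to(xyz,yaw=None):
    o=get_obs(); R=Ro.from_euler('xyz',o["tool_rot"],degrees=True).as_matrix()
    d=R.T@(np.array(xyz)-o["tool_pos"])
    tw=0 if yaw is None else -((np.radians(yaw-o["tool_rot"][2])+np.pi)%(2*np.pi)-np.pi)
    return d.round(4).tolist(),round(float(tw),3)
E
python3 - <<'E'
from h import *
print({k:v.round(4).tolist() for k,v in NEST.items()})
print(to((.55,.22,.215),82.6)); print(to((*NEST[1][:2],.2),82.6))
E
```

```text
{1: [0.4873, -0.1194, 0.004], 2: [0.4764, -0.2027, 0.004], 3: [0.5706, -0.1303, 0.004], 4: [0.5597, -0.2136, 0.004]}
([-0.4043, -0.2167, 0.007], 1.261)
([-0.4918, -0.5506, 0.0226], 1.261)
```

```bash
python3 -m handwheel '[[0.06,-0.40,-0.217,0.01,0.6],[0.06,-0.40,-0.217,0.01,0.6],[0.06,-0.40,-0.217,0.01,0.6],[0.06,-0.40,-0.217,0.01,0.6],[0.06,-0.40,-0.217,0.01,0.6],[0.06,-0.40,-0.217,0.01,0.6],[0.06,-0.40,-0.217,0.01,0.6],[0.06,-0.42,-0.27,0.01,0.7],[0.06,-0.44,-0.35,0.015,1.0],[0.06,-0.46,-0.43,0.02,1.2],[0.06,-0.48,-0.5,0.02,1.261],[0.06,-0.492,-0.551,0.022,1.261],[0.06,-0.492,-0.551,0.022,1.261],[0.06,-0.492,-0.551,0.022,1.261],[0.06,-0.492,-0.551,0.022,1.261],[0.06,-0.492,-0.551,0.022,1.261],[0.06,-0.492,-0.551,0.022,1.261],[0.06,-0.492,-0.551,0.022,1.261],[0.06,-0.492,-0.551,0.022,1.261],[0.06,-0.492,-0.551,0.022,1.261]]' 18; python3 - <<'E'
from h import *
o=get_obs();print(o["qpos"].round(1),o["tool_pos"],o["tool_rot"],o["force"],o["wrist_torque"])
print(to((*NEST[1][:2],.084),82.6))
E
```

```text
time_s: 2.1
tool_pos: [0.4877, -0.1177, 0.2004]
tool_rot: [-180.0, -0.0, 82.8]
force: [1.0, -0.7, 1.2]
grip_width: 0.0598
[-2.300e+01  2.000e-01  3.390e+01  1.066e+02 -1.000e-01  7.320e+01
  3.700e+00] [ 0.4877419  -0.11769227  0.20037833] [-1.79980710e+02 -1.26417732e-02  8.27794995e+01] [ 0.9508668  -0.71243338  1.17875895] [-0.05353595  0.04932866 -0.00038989]
([-0.0018, -0.0002, 0.1164], 0.003)
```

```bash
python3 -m handwheel '[[0.055,-0.001,0,0.04,0],[0.055,-0.001,0,0.08,0],[0.055,-0.001,0,0.1,0.003],[0.055,-0.001,0,0.116,0.003],[0.055,-0.001,0,0.116,0.003],[0.055,-0.001,0,0.116,0.003],[0.055,-0.001,0,0.116,0.003]]'; python3 - <<'E'
from h import *
o=get_obs();print(o["tool_pos"],o["tool_rot"],o["force"],o["wrist_torque"])
a=read_camera("scene")[210:300,205:320]; b=read_camera("top")[185:280,330:435]
cv2.imwrite("pics/a1.png",np.hstack([cv2.resize(a,(390,300)),cv2.resize(b,(390,300))]))
E
```

```text
time_s: 2.8
tool_pos: [0.4884, -0.1201, 0.0857]
tool_rot: [179.9, -0.0, 82.5]
force: [0.2, 0.6, 0.2]
grip_width: 0.0549
[ 0.48842063 -0.12009151  0.0857037 ] [ 1.79884355e+02 -1.61586440e-02  8.24889586e+01] [0.19296207 0.6042719  0.24883821] [-0.06467836  0.05884558  0.022237  ]
```

View pics/a1.png

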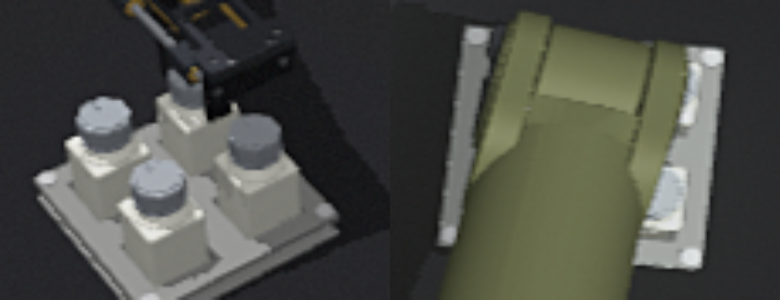

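The fingers straddle the cap of the back bottle (nest1), with cap and finger near (185,90) in the left half. I'll close gently and look at the readings.

```bash
python3 -m handwheel '[[0.03,0,0,0,0],[0.03,0,0,0,0],[0.03,0,0,0,0],[0.03,0,0,0,0],[0.03,0,0,0,0]]' 18; python3 - <<'E'
from h import *
o=get_obs();print(o["tool_pos"],o["tool_rot"],o["force"],o["wrist_torque"],o["grip_width"])
E
```

```text
time_s: 3.4
tool_pos: [0.4874, -0.1204, 0.0847]
tool_rot: [180.0, -0.0, 82.4]
force: [-0.9, 0.5, 2.2]
grip_width: 0.038
[ 0.48737289 -0.1203897   0.08470801] [ 1.79998658e+02 -1.01817822e-02  8.24332063e+01] [-0.85927998  0.48005847  2.16385946] [0.00426222 0.18782881 0.02896386] 0.03795589609323054
```

```bash
for k in 1; do python3 -m handwheel '[[0.03,0,0,0,0.05],[0.03,0,0,0,0.1],[0.03,0,0,0,0.15]]'; done; python3 -c "
from h import *
o=get_obs();print(o['tool_rot'],o['force'],o['wrist_torque'],o['grip_width'])"
python3 -m handwheel '[[0.03,0,0,0,0.05],[0.03,0,0,0,0.1]]'; python3 -c "
from h import *
o=get_obs();print(o['tool_rot'],o['force'],o['wrist_torque'],o['grip_width'])"
python3 -m handwheel '[[0.03,0,0,0,0.05],[0.03,0,0,0,0.1]]'; python3 -c "
from h import *
o=get_obs();print(o['tool_rot'],o['force'],o['wrist_torque'],o['grip_width'])"
```

```text
time_s: 3.7
tool_pos: [0.4877, -0.1201, 0.0847]
tool_rot: [180.0, -0.0, 73.7]
force: [-0.1, 0.9, 1.5]
grip_width: 0.038
[ 1.79965636e+02 -2.96456273e-02  7.37421430e+01] [-0.10222237  0.90571009  1.49717139] [0.10115197 0.05456372 0.00744297] 0.03803368627164462
time_s: 3.9
tool_pos: [0.4877, -0.1201, 0.0847]
tool_rot: [180.0, -0.0, 68.0]
force: [-0.4, 1.3, 0.4]
grip_width: 0.0382
[ 1.79977808e+02 -3.31403773e-02  6.80102660e+01] [-0.43845033  1.28480275  0.37773199] [0.03327115 0.06435219 0.02908558] 0.038244465787172006
time_s: 4.1
tool_pos: [0.4876, -0.1201, 0.0847]
tool_rot: [180.0, -0.0, 62.3]
force: [-0.4, 0.9, 2.3]
grip_width: 0.0377
[ 1.79992424e+02 -2.87192585e-02  6.22807108e+01] [-0.3532942   0.85006055  2.29355629] [0.05393238 0.18827499 0.03566207] 0.037650688322867484
```

Nest1's cap followed the fingers through 0.35 rad, with torque at or below 0.04 N m and the width steady at 38 mm, so it looks loose. I'll release it and move to nest3.

```bash
python3 -m handwheel '[[0.06,0,0,0,0],[0.06,0,0,0,0],[0.06,0,0,-0.02,0],[0.06,0,0,-0.045,-0.1],[0.06,0,0,-0.045,-0.2],[0.06,0,0,-0.045,-0.35],[0.06,0,0,-0.045,-0.352],[0.06,0,0,-0.045,-0.352]]'; python3 - <<'E'
from h import *
o=get_obs();print(o["tool_pos"],o["tool_rot"])
print(to((*NEST[3][:2],.127),82.6))
E
```

```text
time_s: 4.9
tool_pos: [0.4872, -0.1205, 0.1294]
tool_rot: [-180.0, 0.0, 82.4]
force: [-0.5, 0.5, -0.3]
grip_width: 0.0599
[ 0.48723187 -0.12050197  0.12939987] [-1.79990571e+02  2.26495781e-03  8.23744969e+01]
([0.0014, 0.0839, 0.0024], -0.004)
```

```bash
python3 -m handwheel '[[0.055,0.001,0.04,0,-0.004],[0.055,0.001,0.084,0,-0.004],[0.055,0.001,0.084,0,-0.004],[0.055,0.001,0.084,0.02,-0.004],[0.055,0.001,0.084,0.044,-0.004],[0.055,0.001,0.084,0.044,-0.004],[0.055,0.001,0.084,0.044,-0.004],[0.03,0.001,0.084,0.044,-0.004],[0.03,0.001,0.084,0.044,-0.004],[0.03,0.001,0.084,0.044,-0.004],[0.03,0.001,0.084,0.044,-0.004]]' 18;  python3 -c "
from h import *
o=get_obs();print(o['tool_pos'],o['tool_rot'],o['force'],o['wrist_torque'],o['grip_width'])"
python3 -m handwheel '[[0.03,0,0,0,0.05],[0.03,0,0,0,0.1],[0.03,0,0,0,0.15]]' >/dev/null; python3 -c "
from h import *
o=get_obs();print(o['tool_rot'],o['force'],o['wrist_torque'],o['grip_width'])"
python3 -m handwheel '[[0.03,0,0,0,0.05],[0.03,0,0,0,0.1]]'>/dev/null; python3 -c "
from h import *
o=get_obs();print(o['tool_rot'],o['force'],o['wrist_torque'],o['grip_width'])"
python3 -m handwheel '[[0.03,0,0,0,0.05],[0.03,0,0,0,0.1]]'; python3 -c "
from h import *
o=get_obs();print(o['tool_rot'],o['force'],o['wrist_torque'],o['grip_width'])"
```

```text
time_s: 6.0
tool_pos: [0.5713, -0.1303, 0.0865]
tool_rot: [179.9, -0.0, 82.8]
force: [-0.1, 0.6, 2.7]
grip_width: 0.0379
[ 0.57127765 -0.13029718  0.08654409] [ 1.79919372e+02 -2.57052838e-02  8.27779843e+01] [-0.14870078  0.60188276  2.65777934] [-0.04566203  0.2447256   0.00175418] 0.03785147555730322
[-1.79995083e+02  4.34835863e-02  7.41549383e+01] [-1.51101823  0.06467657  3.54592929] [-0.10447877  0.45183226  0.54255852] 0.038388546150339015
[-1.79979602e+02  4.14191671e-02  6.84331438e+01] [-1.43341407 -0.38436394  2.13486035] [-0.02573645  0.45264175  0.54647598] 0.0392553219136956
time_s: 6.7
tool_pos: [0.5705, -0.1304, 0.0859]
tool_rot: [-180.0, 0.0, 62.7]
force: [-1.9, -0.8, 2.7]
grip_width: 0.0402
[-1.79973852e+02  2.89080000e-02  6.26960058e+01] [-1.93636642 -0.79928174  2.65071963] [-0.04903335  0.41164114  0.43514309] 0.04015693648178163
```

Nest3 resisted with 0.44–0.55 N m and the fingers were wedged apart from 38 to 40 mm, so it is tight. I'll turn back part way, release it and go to nest4.

```bash
python3 -m handwheel '[[0.06,0,0,0,0],[0.06,0,0,0,0],[0.06,0,0,-0.02,0],[0.06,0,0,-0.045,-0.1],[0.06,0,0,-0.045,-0.2],[0.06,0,0,-0.045,-0.35],[0.06,0,0,-0.045,-0.352],[0.06,0,0,-0.045,-0.352]]'; python3 - <<'E'
from h import *
o=get_obs();print(o["tool_pos"],o["tool_rot"])
print(to((*NEST[4][:2],.127),82.6))
E
```

```text
time_s: 7.5
tool_pos: [0.5708, -0.1303, 0.1305]
tool_rot: [180.0, -0.0, 82.7]
force: [-0.3, -0.5, 0.4]
grip_width: 0.0599
[ 0.57078378 -0.1302855   0.13047004] [ 1.79994558e+02 -1.44155804e-02  8.27165015e+01]
([-0.084, -0.0004, 0.0034], 0.002)
```

```bash
python3 -m handwheel '[[0.055,-0.04,0,0,0.002],[0.055,-0.084,0,0,0.002],[0.055,-0.084,0,0,0.002],[0.055,-0.084,0,0.02,0.002],[0.055,-0.084,0,0.045,0.002],[0.055,-0.084,0,0.045,0.002],[0.055,-0.084,0,0.045,0.002],[0.03,-0.084,0,0.045,0.002],[0.03,-0.084,0,0.045,0.002],[0.03,-0.084,0,0.045,0.002],[0.03,-0.084,0,0.045,0.002]]' 18;  python3 -c "
from h import *
o=get_obs();print(o['tool_pos'],o['tool_rot'],o['force'],o['wrist_torque'],o['grip_width'])"
python3 -m handwheel '[[0.03,0,0,0,0.05],[0.03,0,0,0,0.1],[0.03,0,0,0,0.15]]' >/dev/null; python3 -c "
from h import *
o=get_obs();print(o['tool_rot'],o['force'],o['wrist_torque'],o['grip_width'])"
python3 -m handwheel '[[0.03,0,0,0,0.05],[0.03,0,0,0,0.1]]'>/dev/null; python3 -c "
from h import *
o=get_obs();print(o['tool_rot'],o['force'],o['wrist_torque'],o['grip_width'])"
python3 -m handwheel '[[0.03,0,0,0,0.05],[0.03,0,0,0,0.1]]'; python3 -c "
from h import *
o=get_obs();print(o['tool_rot'],o['force'],o['wrist_torque'],o['grip_width'])"
```

```text
time_s: 8.6
tool_pos: [0.5609, -0.2138, 0.0864]
tool_rot: [179.9, -0.0, 82.8]
force: [-1.1, -0.6, 2.7]
grip_width: 0.0384
[ 0.5608896  -0.21378367  0.08642858] [ 1.79920835e+02 -4.22611592e-03  8.27755456e+01] [-1.09048263 -0.64457408  2.68244036] [-0.05267697  0.12380501  0.03527215] 0.038396016708156906
[1.79994510e+02 7.09472527e-03 7.41747233e+01] [-1.21762338  0.54477694  1.61623376] [-0.17156637  0.4660836   0.6882361 ] 0.0381004274174038
[1.79994011e+02 2.28943845e-02 6.84348517e+01] [-0.87452523  0.09292287  2.9192014 ] [-0.10749951  0.3781513   0.5844205 ] 0.03901291281334774
time_s: 9.3
tool_pos: [0.5604, -0.2135, 0.086]
tool_rot: [-180.0, 0.0, 62.7]
force: [-2.1, -0.2, 1.4]
grip_width: 0.0395
[-1.79996714e+02  2.14524256e-03  6.27021967e+01] [-2.06021232 -0.21148305  1.40524407] [-0.09511801  0.38242952  0.53841351] 0.03953722258954512
```

Nest4 resisted with 0.54–0.69 N m, so it is tight. Nest2 is next.

```bash
python3 -m handwheel '[[0.06,0,0,0,0],[0.06,0,0,0,0],[0.06,0,0,-0.02,0],[0.06,0,0,-0.045,-0.1],[0.06,0,0,-0.045,-0.2],[0.06,0,0,-0.045,-0.35],[0.06,0,0,-0.045,-0.352],[0.06,0,0,-0.045,-0.352]]'; python3 - <<'E'
from h import *
o=get_obs();print(o["tool_pos"],o["tool_rot"])
print(to((*NEST[2][:2],.127),82.6))
E
```

```text
time_s: 10.1
tool_pos: [0.5603, -0.2137, 0.1305]
tool_rot: [180.0, -0.0, 82.7]
force: [-0.3, -0.8, 0.4]
grip_width: 0.0599
[ 0.56033125 -0.2136589   0.13046724] [ 1.79995983e+02 -1.71705111e-02  8.27157665e+01]
([0.0002, -0.0846, 0.0035], 0.002)
```

```bash
python3 -m handwheel '[[0.055,0,-0.04,0,0.002],[0.055,0,-0.084,0,0.002],[0.055,0,-0.084,0,0.002],[0.055,0,-0.084,0.02,0.002],[0.055,0,-0.084,0.045,0.002],[0.055,0,-0.084,0.045,0.002],[0.055,0,-0.084,0.045,0.002],[0.03,0,-0.084,0.045,0.002],[0.03,0,-0.084,0.045,0.002],[0.03,0,-0.084,0.045,0.002],[0.03,0,-0.084,0.045,0.002]]' 18;  python3 -c "
from h import *
o=get_obs();print(o['tool_pos'],o['tool_rot'],o['force'],o['wrist_torque'],o['grip_width'])"
python3 -m handwheel '[[0.03,0,0,0,0.05],[0.03,0,0,0,0.1],[0.03,0,0,0,0.15]]' >/dev/null; python3 -c "
from h import *
o=get_obs();print(o['tool_rot'],o['force'],o['wrist_torque'],o['grip_width'])"
python3 -m handwheel '[[0.03,0,0,0,0.05],[0.03,0,0,0,0.1]]'>/dev/null; python3 -c "
from h import *
o=get_obs();print(o['tool_rot'],o['force'],o['wrist_torque'],o['grip_width'])"
python3 -m handwheel '[[0.03,0,0,0,0.05],[0.03,0,0,0,0.1]]'; python3 -c "
from h import *
o=get_obs();print(o['tool_rot'],o['force'],o['wrist_torque'],o['grip_width'])"
```

```text
time_s: 11.2
tool_pos: [0.4775, -0.2034, 0.0862]
tool_rot: [179.9, -0.0, 82.8]
force: [-1.0, 0.2, 3.1]
grip_width: 0.0378
[ 0.47749884 -0.20343444  0.08624128] [ 1.79934342e+02 -5.49502883e-03  8.27717700e+01] [-1.02627475  0.16533037  3.09617795] [-0.03808424  0.10526019  0.01153498] 0.03777788222402584
[ 1.79954294e+02 -3.01580338e-02  7.40740986e+01] [-1.88547598  1.08091039  3.97441264] [0.01310941 0.26991948 0.04612427] 0.03766416969610199
[ 1.79975022e+02 -3.08976235e-02  6.83449575e+01] [-1.11677479  1.10820154  4.0679433 ] [ 0.0249828   0.41460435 -0.01318997] 0.038079789794988786
time_s: 11.9
tool_pos: [0.4772, -0.2032, 0.0863]
tool_rot: [180.0, -0.0, 62.6]
force: [-1.9, 0.1, 4.8]
grip_width: 0.0377
[ 1.79996538e+02 -3.61095029e-02  6.26125855e+01] [-1.88091569  0.13462943  4.79246126] [0.05278432 0.52970883 0.06231311] 0.037687885967185995
```

Nest2 gave about 0.05 N m with the width steady, so it is loose. I'll raise the tool, check the nubs, then take this bottle by its body.

```bash
python3 -m handwheel '[[0.066,0,0,0,0],[0.066,0,0,0,0],[0.066,0,0,-0.02,0],[0.066,0,0,-0.045,-0.1],[0.066,0,0,-0.045,-0.2],[0.066,0,0,-0.045,-0.35],[0.066,0,0,-0.045,-0.352],[0.066,0,0,-0.045,-0.352]]'; python3 - <<'E'
from h import *
o=get_obs();print(o["tool_pos"],o["tool_rot"])
print(to((*NEST[2][:2],.047),82.6))
a=read_camera("scene")[215:300,210:310]
cv2.imwrite("pics/a2.png",cv2.resize(a,None,fx=7,fy=7,interpolation=cv2.INTER_CUBIC))
E
```

```text
time_s: 12.7
tool_pos: [0.4769, -0.2032, 0.1304]
tool_rot: [-180.0, -0.0, 82.7]
force: [-0.3, -0.1, -0.2]
grip_width: 0.0658
[ 0.4769221  -0.20324635  0.13037517] [-1.79992709e+02 -6.25770702e-03  8.27244045e+01]
([0.0004, -0.0005, 0.0834], 0.002)
```

View pics/a2.png

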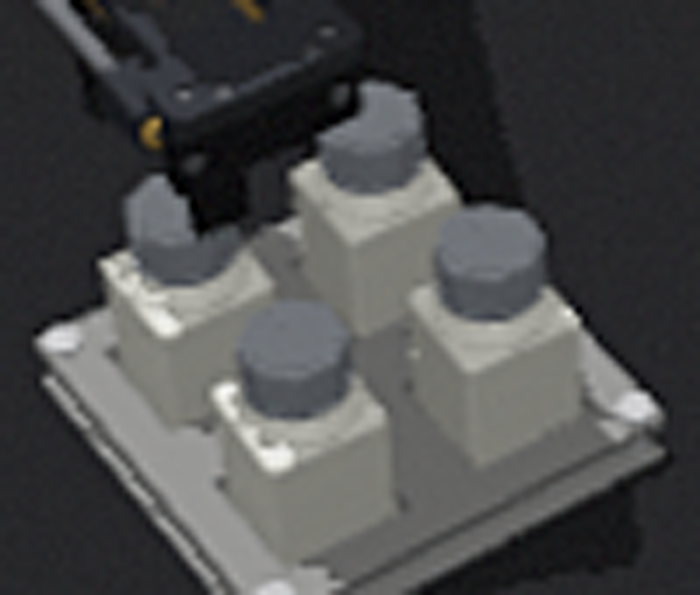

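All four bottles stand upright, with the gripper above the left one (nest2) near (190,240) in the crop. I'll descend on its body and close.

```bash
python3 -m handwheel '[[0.066,0,0,0.03,0.002],[0.066,0,0,0.06,0.002],[0.066,0,0,0.083,0.002],[0.066,0,0,0.083,0.002],[0.066,0,0,0.083,0.002]]' 25; python3 -m handwheel '[[0.04,0,0,0,0],[0.04,0,0,0,0],[0.04,0,0,0,0],[0.04,0,0,0,0],[0.04,0,0,0,0]]' 25;  python3 -c "
from h import *
o=get_obs();print(o['tool_pos'],o['tool_rot'],o['force'],o['wrist_torque'],o['grip_width'])
a=read_camera('scene')[215:300,210:310]
cv2.imwrite('pics/a3.png',cv2.resize(a,None,fx=7,fy=7,interpolation=cv2.INTER_CUBIC))"
```

```text
time_s: 13.25
tool_pos: [0.477, -0.2035, 0.0477]
tool_rot: [-180.0, 0.0, 82.7]
force: [0.7, -0.6, 0.6]
grip_width: 0.0658
time_s: 13.75
tool_pos: [0.4778, -0.2035, 0.0486]
tool_rot: [179.9, -0.0, 82.8]
force: [-0.9, -0.1, 6.2]
grip_width: 0.0497
[ 0.47778669 -0.20345524  0.04858851] [ 1.79902225e+02 -1.61731412e-02  8.27780664e+01] [-0.89194948 -0.08458368  6.17217718] [0.04029097 0.24088066 0.07308697] 0.04973593596854718
```

View pics/a3.png

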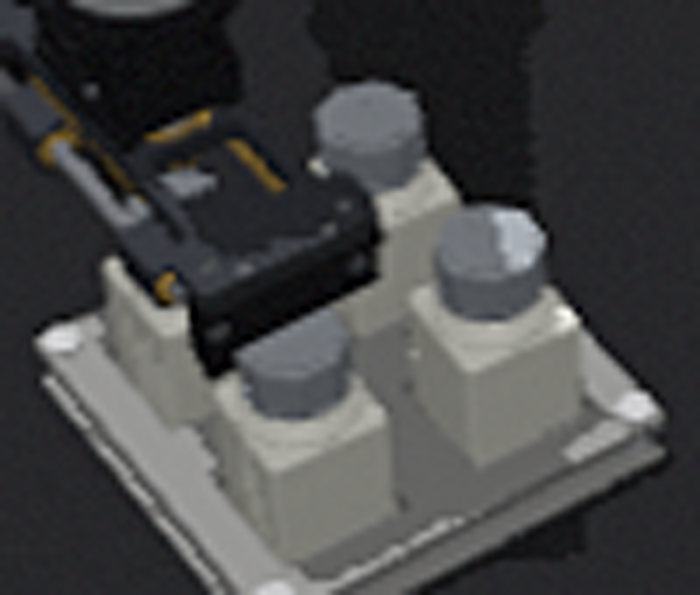

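The grip is on the body at a width of 49.7 mm. I'll lift.

```bash
python3 -m handwheel '[[0.04,0,0,-0.01,0],[0.04,0,0,-0.025,0],[0.04,0,0,-0.045,0],[0.04,0,0,-0.07,0],[0.04,0,0,-0.1,0],[0.04,0,0,-0.13,0],[0.04,0,0,-0.13,0],[0.04,0,0,-0.13,0]]';  python3 -c "
from h import *
o=get_obs();print(o['tool_pos'],o['tool_rot'],o['force'],o['wrist_torque'],o['grip_width'])
print(to((.592,.229,.177),91))
a=read_camera('scene')[170:310,180:340]
cv2.imwrite('pics/a4.png',cv2.resize(a,None,fx=4,fy=4,interpolation=cv2.INTER_CUBIC))"
```

```text
time_s: 14.6
tool_pos: [0.4772, -0.2033, 0.1783]
tool_rot: [179.9, -0.0, 82.8]
force: [-0.4, 0.3, -3.0]
grip_width: 0.0499
[ 0.47721985 -0.20326108  0.17830293] [ 1.79907470e+02 -3.30465996e-02  8.27830905e+01] [-0.39774194  0.27724811 -3.02090825] [-0.03702182  0.07115092  0.03808232] 0.04985498756815077
([0.4433, 0.0596, 0.0017], -0.143)
```

View pics/a4.png

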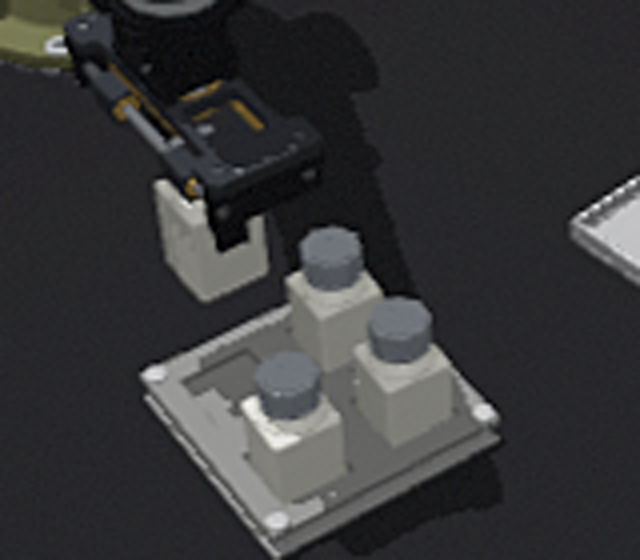

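The bottle hangs upright in the fingers near (212,240), its hole is empty and the other three have not moved. I'll carry it to the tray.

```bash
python3 -m handwheel '[[0.04,0.015,0,0,0],[0.04,0.04,0.0,0,-0.02],[0.04,0.075,0.005,0,-0.04],[0.04,0.11,0.01,0,-0.06],[0.04,0.145,0.015,0,-0.08],[0.04,0.18,0.02,0,-0.1],[0.04,0.215,0.025,0,-0.12],[0.04,0.25,0.03,0,-0.14],[0.04,0.285,0.035,0,-0.143],[0.04,0.32,0.04,0,-0.143],[0.04,0.355,0.047,0,-0.143],[0.04,0.385,0.052,0,-0.143],[0.04,0.41,0.056,0,-0.143],[0.04,0.43,0.058,0,-0.143],[0.04,0.44,0.0596,0,-0.143],[0.04,0.4433,0.0596,0,-0.143],[0.04,0.4433,0.0596,0,-0.143],[0.04,0.4433,0.0596,0,-0.143],[0.04,0.4433,0.0596,0,-0.143]]';  python3 -c "
from h import *
o=get_obs();print(o['tool_pos'],o['tool_rot'],o['force'],o['wrist_torque'],o['grip_width'])
print(to((.592,.229,.0476),91))
a=read_camera('scene')[150:310,180:420]
cv2.imwrite('pics/a5.png',cv2.resize(a,None,fx=3,fy=3,interpolation=cv2.INTER_CUBIC))"
```

```text
time_s: 16.55
tool_pos: [0.592, 0.2275, 0.1779]
tool_rot: [180.0, 0.0, 90.9]
force: [0.5, -0.2, -1.5]
grip_width: 0.0499
[0.59204465 0.2275057  0.17787686] [1.79982099e+02 1.02144146e-02 9.08612748e+01] [ 0.45139836 -0.21414607 -1.51658548] [-0.09205683  0.0225238  -0.00262702] 0.049851584520450354
([0.0015, -0.0001, 0.1303], -0.002)
```

View pics/a5.png

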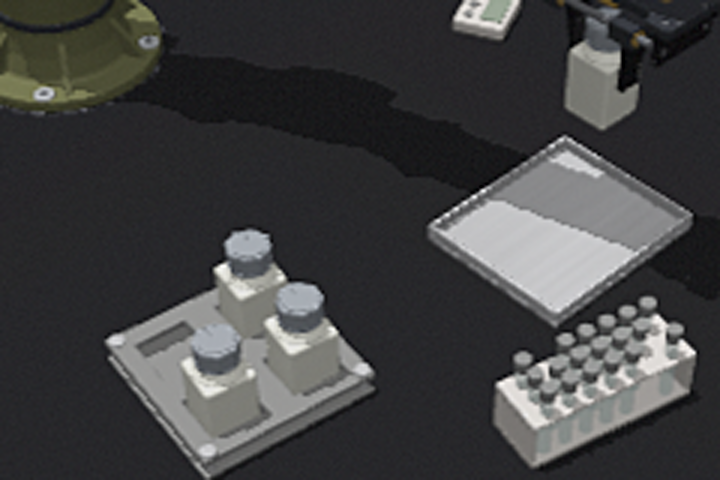

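The bottle hangs upright above the far side of the tray, near (600,85). I'll lower it.

```bash
python3 -m handwheel '[[0.04,0,0,0.03,0],[0.04,0,0,0.06,0],[0.04,0,0,0.09,0],[0.04,0,0,0.11,0],[0.04,0,0,0.12,0],[0.04,0,0,0.124,0],[0.04,0,0,0.127,0],[0.04,0,0,0.129,0],[0.04,0,0,0.129,0],[0.04,0,0,0.129,0]]';  python3 -c "
from h import *
o=get_obs();print(o['tool_pos'],o['tool_rot'],o['force'],o['wrist_torque'],o['grip_width'])
a=read_camera('scene')[150:270,280:440]
cv2.imwrite('pics/a6.png',cv2.resize(a,None,fx=4,fy=4,interpolation=cv2.INTER_CUBIC))"
```

```text
time_s: 17.6
tool_pos: [0.5924, 0.2293, 0.0494]
tool_rot: [179.9, -0.0, 91.0]
force: [0.0, -0.3, -1.7]
grip_width: 0.0499
[0.59235495 0.22927406 0.04937992] [ 1.79932206e+02 -3.96881353e-02  9.09771842e+01] [ 0.04734051 -0.2521137  -1.74968041] [-0.08009037  0.04913509  0.01522335] 0.049915122496146734
```

View pics/a6.png

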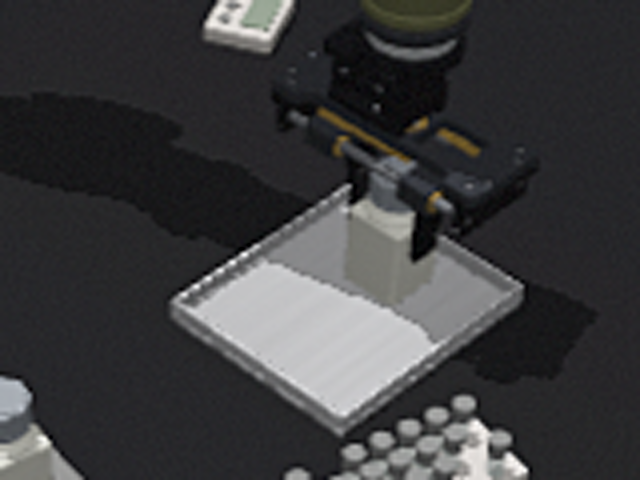

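The bottle is inside the tray near (390,255), about 2 mm above the floor. I'll creep down to contact.

```bash
python3 -m handwheel '[[0.04,0,0,0.001,0],[0.04,0,0,0.002,0],[0.04,0,0,0.0025,0],[0.04,0,0,0.0025,0]]'; python3 -c "
from h import *
o=get_obs();print(o['tool_pos'],o['force'])"
```

```text
time_s: 18.05
tool_pos: [0.5922, 0.2292, 0.0476]
tool_rot: [180.0, -0.0, 91.0]
force: [-4.1, -1.5, 6.2]
grip_width: 0.0502
[0.59221136 0.22921645 0.04764973] [-4.13700529 -1.53459868  6.23247054]
```

Contact with the floor: the vertical force went from -1.7 to +6 N. I'll release, rise, and go back over nest1.

```bash
python3 -m handwheel '[[0.066,0,0,0,0],[0.066,0,0,0,0],[0.066,0,0,0,0],[0.066,0,0,-0.01,0],[0.066,0,0,-0.04,0],[0.066,0,0,-0.085,0],[0.066,0,0,-0.115,0],[0.066,0,0,-0.115,0]]'; python3 -c "
from h import *
o=get_obs();print(o['tool_pos'],o['tool_rot'],o['force'])
print(to((*NEST[1][:2],.16),82.6))
a=read_camera('scene')[150:270,280:440]
cv2.imwrite('pics/a7.png',cv2.resize(a,None,fx=4,fy=4,interpolation=cv2.INTER_CUBIC))"
```

```text
time_s: 18.85
tool_pos: [0.5953, 0.23, 0.1676]
tool_rot: [179.5, -0.3, 91.0]
force: [-0.4, 0.0, -0.2]
grip_width: 0.0663
[0.5952993  0.23001673 0.16761081] [179.45507824  -0.26213651  90.95441083] [-0.40530558  0.03763403 -0.19118117]
([-0.3476, -0.1139, 0.0049], 0.146)
```

View pics/a7.png

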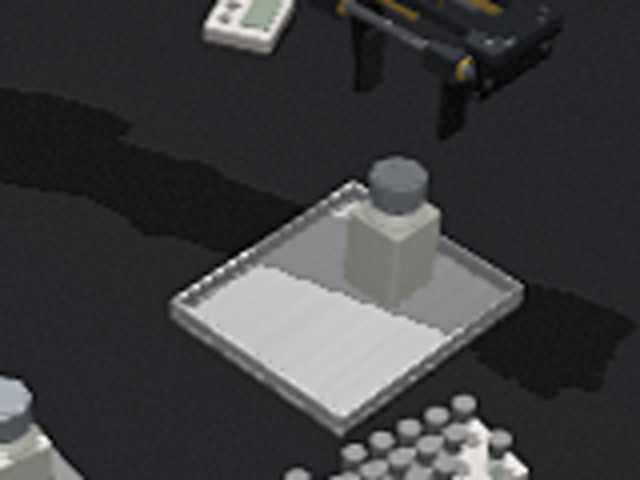

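The first bottle stands upright in the tray near (393,240). Back to nest1.

```bash
python3 -m handwheel '[[0.066,-0.04,-0.013,0,0.03],[0.066,-0.08,-0.026,0,0.06],[0.066,-0.125,-0.04,0,0.09],[0.066,-0.17,-0.055,0,0.12],[0.066,-0.215,-0.07,0,0.146],[0.066,-0.26,-0.085,0,0.146],[0.066,-0.3,-0.098,0,0.146],[0.066,-0.33,-0.108,0,0.146],[0.066,-0.348,-0.112,0,0.146],[0.066,-0.348,-0.112,0,0.146],[0.066,-0.348,-0.112,0,0.146],[0.066,-0.348,-0.112,0,0.146],[0.066,-0.348,-0.112,0,0.146]]'; python3 -c "
from h import *
o=get_obs();print(o['tool_pos'],o['tool_rot'],o['force'])
print(to((.4877,-.1201,.047),82.6))"
```

```text
time_s: 20.2
tool_pos: [0.4861, -0.1192, 0.1608]
tool_rot: [-180.0, -0.0, 82.8]
force: [-0.3, -0.3, -0.4]
grip_width: 0.066
[ 0.48609075 -0.11924725  0.16077777] [-1.79971449e+02 -2.88367969e-03  8.27595712e+01] [-0.28614698 -0.28410318 -0.35907149]
([-0.0006, 0.0018, 0.1138], 0.003)
```

```bash
python3 -m handwheel '[[0.066,-0.001,0.0015,0.01,0.003],[0.066,-0.001,0.0015,0.04,0.003],[0.066,-0.001,0.0015,0.08,0.003],[0.066,-0.001,0.0015,0.1,0.003],[0.066,-0.001,0.0015,0.113,0.003],[0.066,-0.001,0.0015,0.113,0.003],[0.066,-0.001,0.0015,0.113,0.003]]' 25; python3 -m handwheel '[[0.04,0,0,0,0],[0.04,0,0,0,0],[0.04,0,0,0,0],[0.04,0,0,0,0],[0.04,0,0,0,0]]' 25;  python3 -c "
from h import *
o=get_obs();print(o['tool_pos'],o['tool_rot'],o['force'],o['wrist_torque'],o['grip_width'])"
python3 -m handwheel '[[0.04,0,0,-0.01,0],[0.04,0,0,-0.025,0],[0.04,0,0,-0.045,0],[0.04,0,0,-0.07,0],[0.04,0,0,-0.1,0],[0.04,0,0,-0.12,0],[0.04,0,0,-0.12,0],[0.04,0,0,-0.12,0]]';  python3 -c "
from h import *
o=get_obs();print(o['tool_pos'],o['tool_rot'],o['force'],o['wrist_torque'],o['grip_width'])
print(to((.594,.139,.17),91))
a=read_camera('scene')[170:310,180:340]
cv2.imwrite('pics/a8.png',cv2.resize(a,None,fx=4,fy=4,interpolation=cv2.INTER_CUBIC))"
```

```text
time_s: 20.9
tool_pos: [0.4878, -0.1221, 0.0485]
tool_rot: [180.0, 0.0, 82.4]
force: [0.4, -0.5, -0.2]
grip_width: 0.0661
time_s: 21.4
tool_pos: [0.4877, -0.1221, 0.0489]
tool_rot: [179.9, -0.0, 82.4]
force: [-1.2, -0.3, 6.6]
grip_width: 0.0497
[ 0.48767531 -0.12212143  0.04886454] [ 1.79936130e+02 -2.41462746e-02  8.24323521e+01] [-1.23089081 -0.31853193  6.56724712] [-0.09522153  0.40410394  0.04923469] 0.049744640148030955
time_s: 22.2
tool_pos: [0.4869, -0.1218, 0.1677]
tool_rot: [-180.0, -0.0, 82.4]
force: [0.0, 0.1, -1.9]
grip_width: 0.0499
[ 0.48689274 -0.12183066  0.16769613] [-1.79999731e+02 -2.57370867e-02  8.24423132e+01] [ 0.00334226  0.06119089 -1.85643527] [-0.06474107  0.08280157 -0.0419182 ] 0.04991375182450336
([0.2727, 0.0719, -0.0022], -0.149)
```

View pics/a8.png

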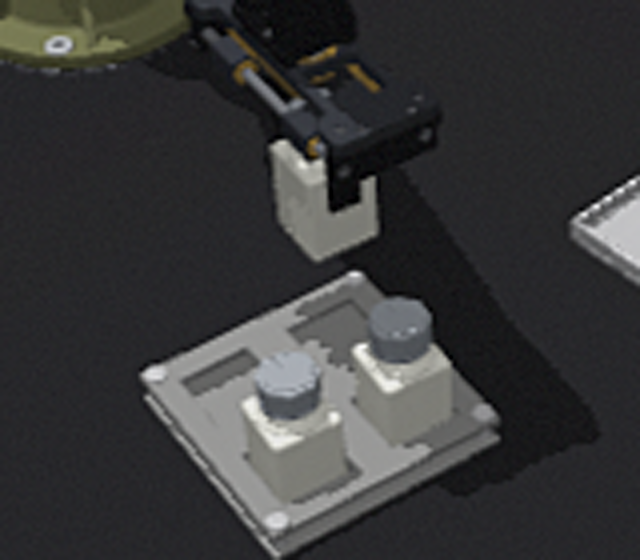

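The second bottle is lifted upright near (325,205) and the two tight ones have not moved. I'll carry it to the near side of the tray.

```bash
python3 -m handwheel '[[0.04,0.015,0,0,0],[0.04,0.04,0.0,0,-0.02],[0.04,0.075,0.01,0,-0.04],[0.04,0.11,0.02,0,-0.06],[0.04,0.145,0.03,0,-0.08],[0.04,0.18,0.045,0,-0.1],[0.04,0.215,0.055,0,-0.12],[0.04,0.24,0.065,0,-0.14],[0.04,0.26,0.07,0,-0.149],[0.04,0.27,0.072,0,-0.149],[0.04,0.2727,0.072,0,-0.149],[0.04,0.2727,0.072,0,-0.149],[0.04,0.2727,0.072,0,-0.149],[0.04,0.2727,0.072,0,-0.149]]';  python3 -c "
from h import *
o=get_obs();print(o['tool_pos'],o['tool_rot'],o['force'],o['wrist_torque'],o['grip_width'])
print(to((.594,.139,.0497),91))
a=read_camera('scene')[150:290,260:440]
cv2.imwrite('pics/a9.png',cv2.resize(a,None,fx=4,fy=4,interpolation=cv2.INTER_CUBIC))"
```

```text
time_s: 23.65
tool_pos: [0.5943, 0.1373, 0.1684]
tool_rot: [180.0, 0.0, 90.9]
force: [0.2, 0.2, -2.5]
grip_width: 0.0499
[0.59433511 0.13731758 0.16836244] [1.79985473e+02 3.43749247e-03 9.08520349e+01] [ 0.16686525  0.16712573 -2.45562927] [-0.08539481  0.08199106 -0.01288394] 0.049885156252815505
([0.0017, -0.0003, 0.1187], -0.003)
```

View pics/a9.png

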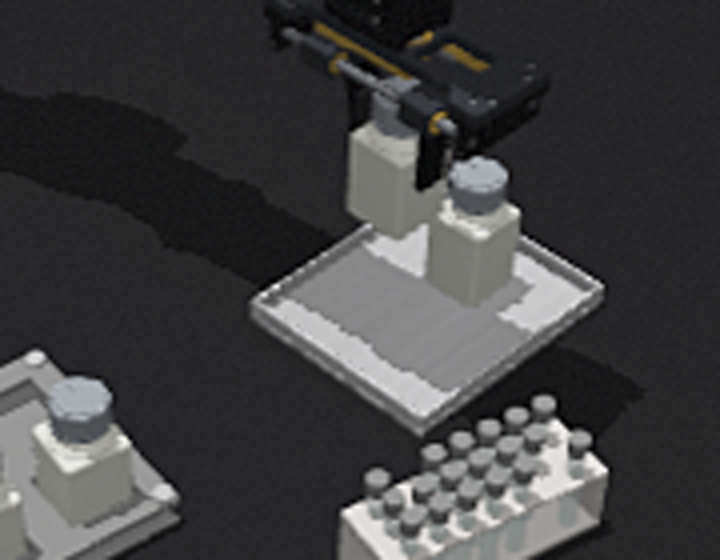

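The carried bottle is near (400,180), over the near half of the tray, and well clear of the first at (473,240). I'll lower it.

```bash
python3 -m handwheel '[[0.04,0,0,0.03,0],[0.04,0,0,0.06,0],[0.04,0,0,0.09,0],[0.04,0,0,0.105,0],[0.04,0,0,0.112,0],[0.04,0,0,0.116,0],[0.04,0,0,0.118,0],[0.04,0,0,0.1185,0],[0.04,0,0,0.1185,0],[0.04,0,0,0.1185,0]]';  python3 -c "
from h import *
o=get_obs();print(o['tool_pos'],o['tool_rot'],o['force'],o['wrist_torque'],o['grip_width'])"
python3 -m handwheel '[[0.04,0,0,0.001,0],[0.04,0,0,0.0015,0],[0.04,0,0,0.002,0],[0.04,0,0,0.002,0]]'; python3 -c "
from h import *
o=get_obs();print(o['tool_pos'],o['force'])
a=read_camera('scene')[150:290,260:440]
cv2.imwrite('pics/a10.png',cv2.resize(a,None,fx=4,fy=4,interpolation=cv2.INTER_CUBIC))"
```

```text
time_s: 24.7
tool_pos: [0.5949, 0.1391, 0.0503]
tool_rot: [179.9, -0.0, 91.0]
force: [-0.3, 0.7, -2.6]
grip_width: 0.05
[0.59488971 0.13905748 0.05031058] [ 1.79933337e+02 -3.07006043e-02  9.09794239e+01] [-0.34875449  0.66775651 -2.62198116] [-0.0653487   0.04928142 -0.01101147] 0.049978950667861996
time_s: 25.1
tool_pos: [0.5945, 0.1389, 0.0479]
tool_rot: [180.0, -0.0, 91.0]
force: [-1.4, -0.3, 1.5]
grip_width: 0.05
[0.59449815 0.1388924  0.04793548] [-1.40594251 -0.28022672  1.52784877]
```

View pics/a10.png

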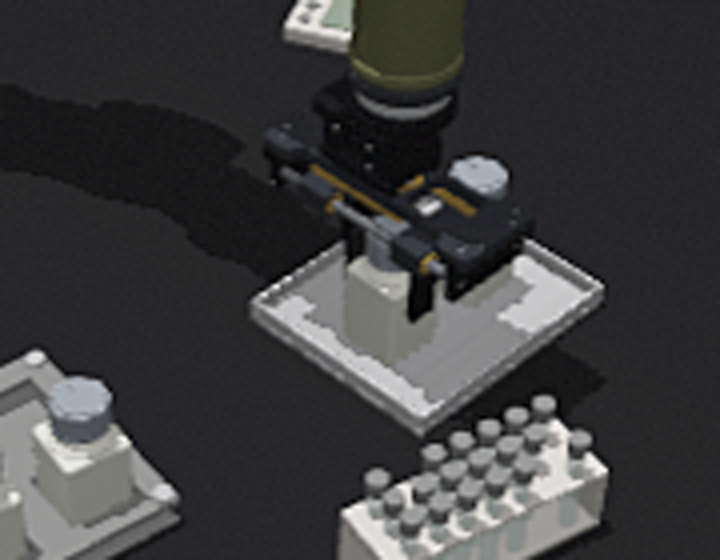

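The second bottle is down in the tray near (390,310), with light contact felt. I'll release and rise.

```bash
python3 -m handwheel '[[0.066,0,0,0,0],[0.066,0,0,0,0],[0.066,0,0,0,0],[0.066,0,0,-0.01,0],[0.066,0,0,-0.04,0],[0.066,0,0,-0.085,0],[0.066,0,0,-0.13,0],[0.066,-0.04,0,-0.17,0],[0.066,-0.04,0,-0.2,0],[0.066,-0.04,0,-0.2,0],[0.066,-0.04,0,-0.2,0],[0.066,-0.04,0,-0.2,0]]'; python3 -c "
from h import *
o=get_obs();print(o['tool_pos'],o['tool_rot'],o['force'])
a=read_camera('scene')[130:310,200:440]
cv2.imwrite('pics/a11.png',cv2.resize(a,None,fx=3.2,fy=3.2,interpolation=cv2.INTER_CUBIC))
cv2.imwrite('pics/a11t.png',read_camera('top'))"
```

```text
time_s: 26.35
tool_pos: [0.5943, 0.0995, 0.2465]
tool_rot: [-179.9, -0.0, 91.0]
force: [-0.4, 0.9, -0.1]
grip_width: 0.066
[0.59430764 0.09954895 0.2464967 ] [-1.79893993e+02 -6.28062189e-04  9.10325928e+01] [-0.44453951  0.90869335 -0.11632269]
```

View pics/a11.png

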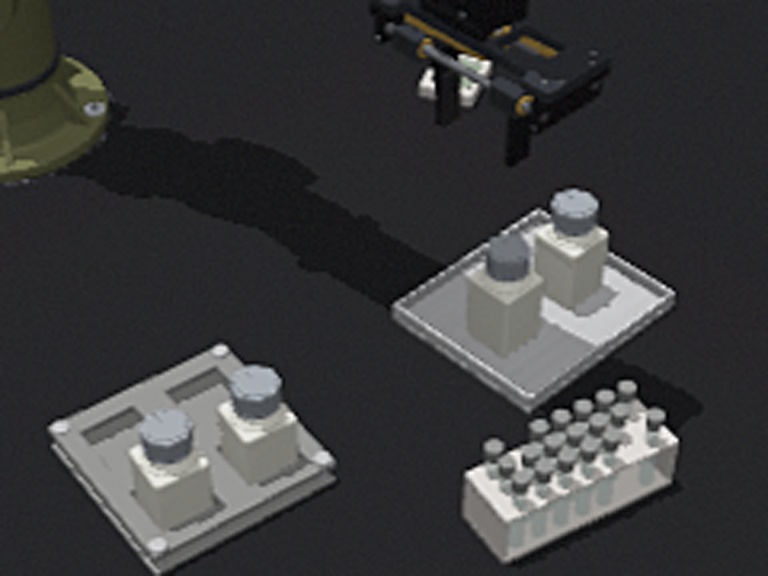

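View pics/a11t.png

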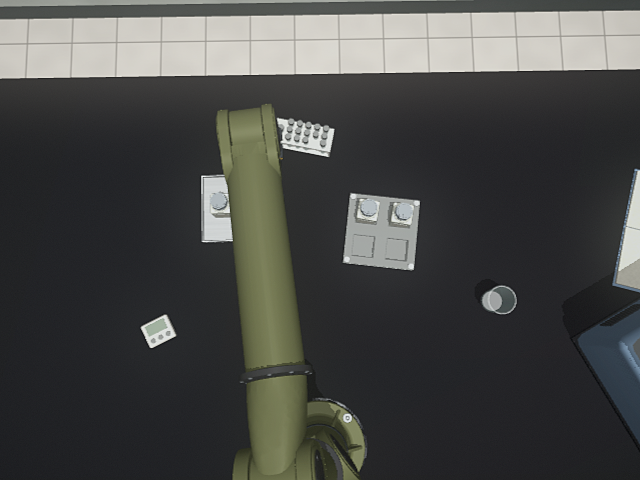

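The last pictures show both bottles upright inside the tray, at (503,295) and (570,250) in the scene crop. The two tight ones stand in the rack, and the tube rack, beaker and timer are where they were. The gripper is clear, so I'll hand in.

```bash
python3 -c "
from cell import *
print(get_obs()['time_s']);print(sign_off())"
```

```text
26.45
the job is handed in; nothing more can be done
None
```

The two loose-capped bottles, from nest1 and nest2, are now standing upright in the spill tray, and the job was handed in at 26.45 s of the 72 s allowed.

| Nest | Torque felt in the test twist | Finger width | Result |
|---|---|---|---|
| nest1 | 0.04 N m or less | steady at 38 mm | loose, moved to the tray |
| nest2 | about 0.06 N m or less | steady at 38 mm | loose, moved to the tray |
| nest3 | 0.44–0.55 N m | wedged open to about 40 mm | tight, left in the rack |
| nest4 | 0.54–0.69 N m | wedged open to about 39.5 mm | tight, left in the rack |

- **Test twists:** each cap was gripped at 18 N and turned 0.35 rad. I inferred that the loose caps turned, and that the tight ones were not forced, from torque and finger width. I did not measure cap rotation in the pictures.
- **Moving the bottles:** both were lifted by the body at 25 N and lowered until I felt the tray floor before letting go.
- **Last checks:** the final pictures show both bottles upright inside the tray, the two tight ones standing in their holes, and the tube rack, beaker and timer where they were. The gripper was open and clear. In the final top view the arm hid the second tray bottle and the left end of the tube rack; the scene view showed both.
- **Disagreement:** the two cameras differed by about 4 mm on the rack's position. I used the average, and every grasp seated cleanly.

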